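# Make up two woodturning kits

## Task

Make up the two kits for tonight's turning class from the stock on the bench. Candlestick kit, in the tray with three compartments: lay the square blank flat in the long compartment, and stand the four-prong drive and the brass candle cup in the two small ones; tealight kit, in the tray with two compartments: stand the round blank and the screw chuck. One thing to a compartment (the two equal ones either way round), upright as it stands now and flat on the tray's floor, set down and not dropped; leave the wax tin, the mug and the turned bowl where they are.

Things in the scene. Friction and masses are not known exactly. Their poses are not given: they have to be found in the camera images.
- tray3: Candlestick kit tray, plywood, three compartments, 202 x 192 mm (x by y). Fixed. Floor 4 mm thick; lips round and between compartments 6 mm wide, top 11 mm above the bench. Origin: centre of its underside, z up, any yaw. Long compartment along x, inside 190 x 84 mm, centred at x 0, y -48 mm; two equal small ones, inside 92 x 90 mm, centred at x +49 and -49, y +45 mm.
- tray2: Tealight kit tray, plywood, two equal compartments, 210 x 108 mm (x by y). Fixed. Floor 4 mm thick; lips round and between compartments 6 mm wide, top 11 mm above the bench. Origin: centre of its underside, z up, any yaw. Compartments inside 96 x 96 mm, centred at x +51 and -51 mm, y 0.
- square_blank_c (a point): Square turning blank of pale wood, 130 mm long (x), 50 mm wide (y) and 50 mm high, lying on the bench, about 0.2 kg. Position is its centre; z up.
- round_blank_c (a point): Round turning blank of pale wood with growth rings on its top, 64 mm across and 60 mm high, standing on its flat end, about 0.14 kg. Its position is the centre, half-way up; z is its axis, pointing up.
- screw_chuck_c (a point): Steel screw chuck, 68 mm high in all, standing on its hub with the screw up: hub 46 mm across from 0 to 26 mm up, flange 60 mm across from 26 to 40 mm up, coarse wood screw 11 mm across from 40 to 68 mm up. About 0.42 kg; grip the flange. Its position is the centre, half-way up; z is its axis, pointing up.
- prong_drive_c (a point): Steel four-prong drive centre with a short plain shank, 60 mm high in all, standing on the shank with the prongs up: shank 32 mm across from 0 to 30 mm up, neck 22 mm across to 38 mm, crown 32 mm across to 52 mm, then four prongs. About 0.27 kg. Its position is the centre, half-way up; z is its axis, pointing up.
- candle_cup_c (a point): Brass candle cup (the socket of a candlestick), open at the top, 42 mm high, 38 mm across and 42 mm at the rim, 30 mm at the foot, standing upright, about 0.11 kg. Its position is the centre, half-way up; z is its axis, pointing up.
- wax_tin_c (a point): Bystander among the stock: closed flat tin of wax, bare metal, 65 mm across, 38 mm high, loose. Belongs to neither kit. Position is its centre.
- mug_c (a point): Bystander: white mug, loose, 80 mm across, 88 mm high, handle to its +y. Position is its centre.
- turned_bowl_c (a point): Bystander: finished dark wooden bowl, loose, 110 mm across, 42 mm high. Position is its centre.
Things that resemble listed ones, but are neither listed nor needed, are in the scene too. What is shaped like the part that bears square_blank_c but green is not meant.

How it is judged (in metres and radians):
At the end, for the whole second after the job is handed in: Square blank in the long, drive and candle cup one in each small compartment of the three-compartment tray; round blank and screw chuck one in each compartment of the other. Each wholly inside, on the floor (height within 3 mm), upright within 6 degrees, at rest (x of square_blank_c in the frame of tray3 between -0.032 and 0.032 m and y of square_blank_c in the frame of tray3 between -0.066 and -0.03 m and z of square_blank_c in the frame of tray3 below 0.032 m and angle between the x axis of square_blank_c and the x axis of tray3, either way round below 0.3 rad and z of prong_drive_c in the frame of tray3 between 0.03 and 0.037 m and angle between each of prong_drive_c, candle_cup_c, round_blank_c, screw_chuck_c's own z axis and vertical below 0.1 rad and z of candle_cup_c in the frame of tray3 between 0.021 and 0.028 m and ((x of prong_drive_c in the frame of tray3 between 0.018 and 0.08 m and y of prong_drive_c in the frame of tray3 between 0.015 and 0.075 m and x of candle_cup_c in the frame of tray3 between -0.078 and -0.02 m and y of candle_cup_c in the frame of tray3 between 0.017 and 0.073 m) or (x of prong_drive_c in the frame of tray3 between -0.08 and -0.018 m and y of prong_drive_c in the frame of tray3 between 0.015 and 0.075 m and x of candle_cup_c in the frame of tray3 between 0.02 and 0.078 m and y of candle_cup_c in the frame of tray3 between 0.017 and 0.073 m)) and z of round_blank_c in the frame of tray2 between 0.03 and 0.037 m and z of screw_chuck_c in the frame of tray2 between 0.034 and 0.041 m and ((x of round_blank_c in the frame of tray2 between 0.034 and 0.068 m and y of round_blank_c in the frame of tray2 between -0.017 and 0.017 m and x of screw_chuck_c in the frame of tray2 between -0.077 and -0.025 m and y of screw_chuck_c in the frame of tray2 between -0.026 and 0.026 m) or (x of round_blank_c in the frame of tray2 between -0.068 and -0.034 m and y of round_blank_c in the frame of tray2 between -0.017 and 0.017 m and x of screw_chuck_c in the frame of tray2 between 0.025 and 0.077 m and y of screw_chuck_c in the frame of tray2 between -0.026 and 0.026 m)) and linear speed of each of square_blank, round_blank, screw_chuck, prong_drive, candle_cup below 0.02 m/s); the robot touches nothing.
It fails at once if the wax tin was shoved more than 25 mm or tipped (distance of wax_tin_c from where it was at the start of the episode above 0.025 m or angle between wax_tin_c's own z axis and vertical above 0.35 rad).
It fails at once if the mug was shoved more than 25 mm or tipped (distance of mug_c from where it was at the start of the episode above 0.025 m or angle between mug_c's own z axis and vertical above 0.35 rad).
It fails at once if the turned bowl was shoved more than 25 mm or tipped (distance of turned_bowl_c from where it was at the start of the episode above 0.025 m or angle between turned_bowl_c's own z axis and vertical above 0.35 rad).
It fails at once if a thing was dropped or thrown into a tray (reached it faster than 0.75 m/s, a fall of about 3 cm) ((horizontal distance between square_blank_c and tray3 below 0.1 m and z of square_blank_c in the frame of tray3 below 0.059 m and linear speed of square_blank above 0.75 m/s) or (horizontal distance between square_blank_c and tray2 below 0.1 m and z of square_blank_c in the frame of tray2 below 0.059 m and linear speed of square_blank above 0.75 m/s) or (horizontal distance between round_blank_c and tray3 below 0.1 m and z of round_blank_c in the frame of tray3 below 0.064 m and linear speed of round_blank above 0.75 m/s) or (horizontal distance between round_blank_c and tray2 below 0.1 m and z of round_blank_c in the frame of tray2 below 0.064 m and linear speed of round_blank above 0.75 m/s) or (horizontal distance between screw_chuck_c and tray3 below 0.1 m and z of screw_chuck_c in the frame of tray3 below 0.068 m and linear speed of screw_chuck above 0.75 m/s) or (horizontal distance between screw_chuck_c and tray2 below 0.1 m and z of screw_chuck_c in the frame of tray2 below 0.068 m and linear speed of screw_chuck above 0.75 m/s) or (horizontal distance between prong_drive_c and tray3 below 0.1 m and z of prong_drive_c in the frame of tray3 below 0.064 m and linear speed of prong_drive above 0.75 m/s) or (horizontal distance between prong_drive_c and tray2 below 0.1 m and z of prong_drive_c in the frame of tray2 below 0.064 m and linear speed of prong_drive above 0.75 m/s) or (horizontal distance between candle_cup_c and tray3 below 0.1 m and z of candle_cup_c in the frame of tray3 below 0.055 m and linear speed of candle_cup above 0.75 m/s) or (horizontal distance between candle_cup_c and tray2 below 0.1 m and z of candle_cup_c in the frame of tray2 below 0.055 m and linear speed of candle_cup above 0.75 m/s)).
It also fails if it takes over 115 s, if anything falls off the work surface, if the arm or the gripper's body presses on something with over 40 N, if the wrist force passes 120 N, or if a joint passes its speed limit or range.

## Robot

A 6-joint arm with a two-finger parallel gripper is mounted at the origin on the work surface. World frame = base frame: x ahead of the robot, y to its left, z up, the work surface at z = 0. Lengths are in mm, angles in rad, forces in N, time in s.
With the tool pointing down it reaches from about 400 to 925 mm from the base axis. Payload 12.5 kg.
Tool frame: the origin (TCP) lies where the fingers leave the gripper's body, on its centre line; the fingertips stand 78 mm ahead of it and the grasp point (between the pads) lies 59 mm ahead of it; z points along the fingers, y is the direction in which the jaws open and shut (so a half turn about z gives the same grasp; the last joint's range is limited). The gripper opens to 95 mm and grips with 3 to 60 N. Pads are 20 mm wide; open, the fingers measure 119 mm over their backs; the gripper's body (75 mm by 180 mm) begins 59 mm behind the grasp point.
Start: joints at [1.219, 0.491, 1.559, -0, 1.092, -0.106], TCP at [152.062, 606.23, 292.261] pointing down, gripper open.
Joint ranges: [-3.1, 3.1], [-0.84, 2.19], [0.05, 2.79], [-1.13, 4.28], [0.06, 2.93], [-2.69, 2.69]. Speed limits (rad/s): [2.22, 2.22, 2.79, 3.14, 3.14, 3.14].

## Interface

Orientations are given as [roll, pitch, yaw] about the fixed x, y, z axes, in that order (R = Rz(yaw) Ry(pitch) Rx(roll)).
In Python, from cell import env, viewer, ticket, search_frame gives the robot as it stands.
- The arm moves only by the shell command python3 -m inch 'ROWS'. ROWS is a JSON object of lists of equal length, an entry for each row: "hand": the opening, from 0 (shut) to 1 (fully open); "delta_pos": the shift along the tool's x, y, z in cm, a list of three; "turn": the turn about the tool's z in rad. A call has 1 to 20 rows; each row shifts and turns the commanded pose from where the row before left it, along the tool's axes as they then stand; what a row does not reach is not made up. A row lasts 1/10 s, in which the tool goes at most 50 mm and 8.59 degrees, less where a joint would pass 70% of its speed; a pose out of reach is approached as far as the arm can. A call is refused whole if a number of a shift passes 5 or a number of a turn 0.15, either way. A call with a gripper value outside its range is refused whole. The fingers move at their own pace and stop on an object; the grip force is fixed at half the most. Time passes only in rows, so rows that do not move let the fingers close. It gives the time, the measured TCP pose, the force and the opening at its end, in the units of the state.
- env.state(): the state, without advancing time (a new reading comes with each control period).
- viewer.read_camera(name): name is "scene" or "top"; returns (picture, depth): 480x640x3 uint8, blue, green, red; 480x640 float32, mm along the optical axis (not along the pixel's ray), 0 where there is no reading.
- viewer.get_calibration(name): a dict with "fx", "fy", "cx", "cy" (pixels), "T" (4x4, takes a point from camera to world coordinates). Camera axes: x right, y down, z forward; pixel columns grow to the right and rows downward; lengths in mm; the calibration is good to about 2 mm. A picture is of the moment at which its call begins. get_calibration takes no time and is no camera call.
- ticket.job_done(): hands the job in, once; it reports no verdict.
Trained networks look in the newest picture that a camera, given by its name, has taken for a name from the list of things; names that differ only in an ending like _2 or _b are one class to them, and where a whole thing is asked for, a point or a joint stands for the part that bears it (a point fixed in the world has none). Each returns a list of dicts, best first, with "p" (0 to 1); they miss things now and then, are a little off and sometimes report something else, mostly with a low value. They report only what shows in the picture. A call takes as long as a camera call. They do not tell look-alikes from the thing itself.
- search_frame(camera, label): "centre" ([column, row] in pixels, amid what is visible of it).
The state is a dict: "t": time; "joints": joint angles; "qvel": joint speeds; "tau": joint torques, N m; "eef_pos": TCP position; "tcp_rot": TCP orientation; "ft_force": force on the tool from outside, world axes, zero at the start; "moment": the same for the moment, N m; "opening": opening from 0.0 (shut) to 1.0 (fully open).
Only numpy, scipy, OpenCV 4.12 (cv2) and the standard library are available. Lean on these libraries where they do the work, as an engineer would, in place of code of your own. Each camera call takes 0.05 s, during which the arm holds its last target.

## Working session

There is one attempt and no reset: what is moved stays moved. The work goes in short steps, Python scripts to look and compute and a shell command to move; the robot and the scene stay as the last step left them, time stands still between calls to the robot, and variables do not carry over. Pictures are saved under pics/ and viewed, and the job is handed in when it is done.

```bash
ls; mkdir -p pics; python3 - <<'E'
from cell import env, viewer, ticket, search_frame
import cv2
print(env.state())
for n in("scene","top"):
    im,d=viewer.read_camera(n); cv2.imwrite(f"pics/{n}0.png",im)
    c=viewer.get_calibration(n); print(n,c)
E
```

```text
pics
{'t': 0.0, 'joints': array([ 1.21942731e+00,  4.91565165e-01,  1.55947728e+00, -3.71612746e-05,
        1.09164799e+00, -1.05597365e-01]), 'qvel': array([-0.00036711, -0.00181467,  0.00081252, -0.00062441, -0.00088759,
       -0.00027209]), 'tau': array([ 2.73969294e-03, -6.12640858e+01, -2.58177280e+01,  6.92416308e-02,
        4.82005463e-02, -1.11957745e-04]), 'eef_pos': array([151.99288205, 606.07225726, 291.64862241]), 'tcp_rot': array([-3.14049751e+00, -8.29339239e-05,  2.89583810e+00]), 'ft_force': array([-0.32054901, -0.67207533,  0.54785563]), 'moment': array([ 0.02348866, -0.00782395,  0.01919645]), 'opening': 1.000743224440034}
scene {'fx': 468.71098482672613, 'fy': 468.71098482672613, 'cx': 315.09811244711074, 'cy': 236.10194079620155, 'T': array([[-1.51454074e-01,  6.62912015e-01, -7.33218469e-01,
         1.17415990e+03],
       [ 9.88251457e-01,  1.16943061e-01, -9.84041618e-02,
         1.07864020e+02],
       [ 2.05115108e-02, -7.39507931e-01, -6.72835268e-01,
         6.73131836e+02],
       [ 0.00000000e+00,  0.00000000e+00,  0.00000000e+00,
         1.00000000e+00]])}
top {'fx': 610.1798393830153, 'fy': 610.1798393830153, 'cx': 314.4069629294834, 'cy': 234.4467552674359, 'T': array([[ 2.12991388e-02, -9.89646860e-01,  1.41934629e-01,
         3.80911290e+02],
       [-9.99590711e-01, -2.37915456e-02, -1.58862368e-02,
         1.39956320e+01],
       [ 1.90986086e-02, -1.41538173e-01, -9.89748548e-01,
         1.09964713e+03],
       [ 0.00000000e+00,  0.00000000e+00,  0.00000000e+00,
         1.00000000e+00]])}
```

View pics/scene0.png

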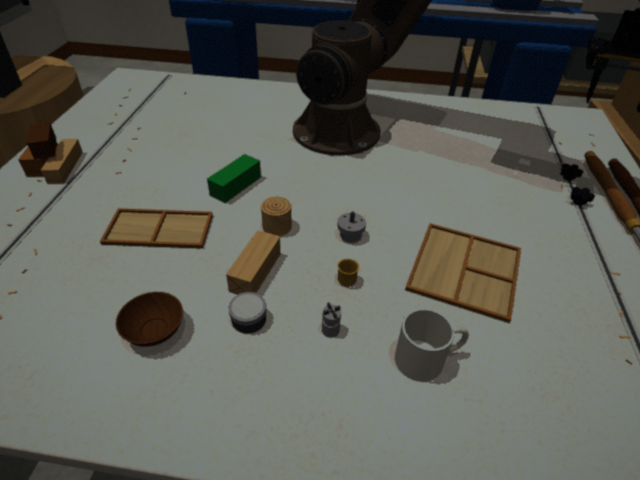

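View pics/top0.png

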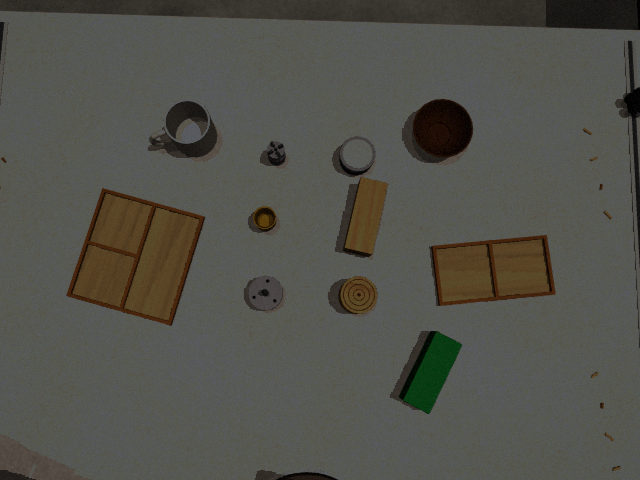

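Both pictures show the whole bench. In the top view:
- **Stock:** round blank (358,295), screw chuck (265,293), candle cup (264,218), four-prong drive (276,152), pale square blank (366,216).
- **Trays:** three-compartment tray (137,256), two-compartment tray (492,270).
- **Bystanders:** wax tin (357,155), mug (188,128), bowl (442,128).

There are two candidates for the square blank: pale at (366,216) and green at (431,371). The pale one fits, because green is excluded. I'll confirm it in a crop and measure positions.

```bash
cat > h.py <<'E'
from cell import env, viewer, ticket, search_frame
import cv2, numpy as np
def cloud(n):
    im,d=viewer.read_camera(n); c=viewer.get_calibration(n)
    v,u=np.mgrid[0:480,0:640]
    P=np.stack([(u-c['cx'])/c['fx']*d,(v-c['cy'])/c['fy']*d,d],-1)
    W=P@c['T'][:3,:3].T+c['T'][:3,3]
    W[d==0]=np.nan
    return im,d,W
def proj(n,p):
    c=viewer.get_calibration(n);T=c['T']
    q=(np.atleast_2d(p)-T[:3,3])@T[:3,:3]
    return np.c_[q[:,0]/q[:,2]*c['fx']+c['cx'],q[:,1]/q[:,2]*c['fy']+c['cy']]
E
python3 - <<'E'
from h import *
im,d,W=cloud("top")
np.savez("top0.npz",im=im,W=W)
for l in ["square_blank_c","round_blank_c","screw_chuck_c","prong_drive_c","candle_cup_c","wax_tin_c","mug_c","turned_bowl_c","tray3","tray2"]:
    for r in search_frame("top",l)[:3]: print(l,np.round(r['centre'],1),round(r['p'],2))
z=W[...,2]
flat=np.nanmedian(z[300:400,200:330]); print("bench z",flat, np.nanstd(z[330:400,200:330]))
m=((z>15)&(z<150)).astype(np.uint8)
n,lab,st,ce=cv2.connectedComponentsWithStats(m)
for i in range(1,n):
    if st[i,4]<60: continue
    w=W[lab==i]; top=w[w[:,2]>np.percentile(w[:,2],90)-6]
    r=cv2.minAreaRect(top[:,:2].astype(np.float32)); cc,rad=cv2.minEnclosingCircle(top[:,:2].astype(np.float32))
    print(np.round(ce[i]),st[i,4],"ztop",round(np.percentile(w[:,2],95),1),"rect",np.round(r[0],1),np.round(r[1],1),round(r[2],1),"circ",np.round(cc,1),round(rad,1), im[lab==i].mean(0).round())
a=cv2.resize(im[170:270,320:420],(400,400),interpolation=cv2.INTER_CUBIC);b=cv2.resize(im[322:422,382:482],(400,400),interpolation=cv2.INTER_CUBIC)
cv2.imwrite("pics/crop1.png",np.clip(np.hstack([a,b]).astype(float)*1.8,0,255).astype(np.uint8))
E
```

```text
square_blank_c [428.4 370.8] 0.96
square_blank_c [366.  213.8] 0.83
square_blank_c [264.2 291.8] 0.31
round_blank_c [359.  293.6] 0.93
screw_chuck_c [264.8 291.4] 0.58
prong_drive_c [275.2 153.3] 0.78
candle_cup_c [262.6 214.7] 0.8
wax_tin_c [355.1 154.2] 0.98
mug_c [185.7 130.7] 0.74
mug_c [137.3 255.2] 0.42
mug_c [275.3 152.8] 0.2
turned_bowl_c [443.8 126.8] 0.86
tray3 [136.8 258.1] 0.88
tray3 [492.4 269.4] 0.86
tray3 [264.1 290.7] 0.74
tray2 [136.8 258.1] 0.88
tray2 [492.4 269.4] 0.86
tray2 [264.1 290.7] 0.74
bench z -0.6420191113192004 2.0449575187462945
[633. 101.] 284 ztop 33.2 rect [ 800.4 -587.3] [24.  47.4] 88.6 circ [ 800.3 -594.1] 23.9 [4. 4. 4.]
[185. 128.] 1751 ztop 88.4 rect [716.5 221.1] [79.  79.2] 75.7 circ [716.6 220.9] 40.8 [37. 40. 43.]
[444. 125.] 1673 ztop 43.7 rect [ 732.9 -230.1] [107.7 108.4] 68.4 circ [ 733.3 -229.9] 55.4 [ 4.  9. 20.]
[357. 154.] 1042 ztop 41.2 rect [681.1 -77.2] [63.2 63.6] 5.2 circ [681.7 -76.6] 33.1 [72. 76. 77.]
[276. 152.] 336 ztop 61.0 rect [680.5  69.3] [29.5 29.6] 82.1 circ [680.8  68.9] 15.9 [37. 37. 40.]
[365. 216.] 2187 ztop 52.9 rect [568.3 -92.6] [ 50.2 130.5] 77.9 circ [568.  -93.3] 68.7 [32. 64. 85.]
[264. 217.] 244 ztop 44.0 rect [561.3  86.2] [40.2 38.9] 0.5 circ [561.4  85.8] 20.4 [ 8. 33. 48.]
[265. 293.] 941 ztop 43.7 rect [429.7  80.3] [57.1 58.8] 1.4 circ [429.4  79.9] 29.9 [63. 63. 68.]
[358. 295.] 1140 ztop 63.5 rect [428.9 -79.8] [62.4 62.6] 12.4 circ [428.9 -79.7] 32.0 [29. 58. 79.]
[431. 371.] 2589 ztop 52.4 rect [ 301.8 -207.3] [ 51.  130.8] 63.4 circ [ 302.5 -206.6] 68.7 [16. 53.  8.]
```

View pics/crop1.png

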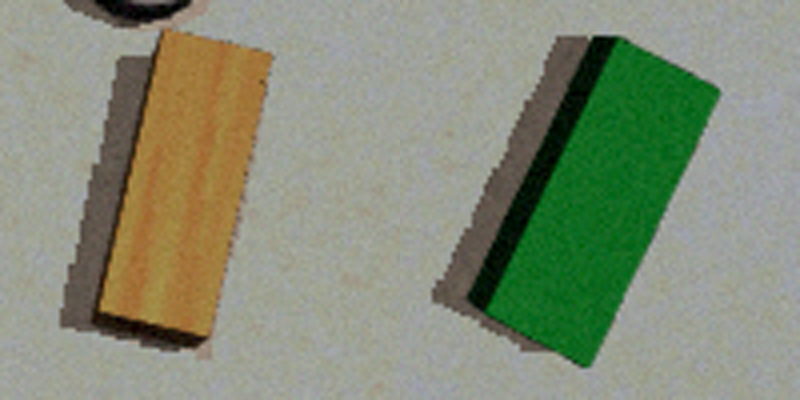

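The crop shows the pale blank on the left, from top view (366,216), and the green look-alike on the right, from (431,371). The pale one is the target. Next are the tray poses.

```bash
cat > tr.py <<'E'
from h import *
def ray(n,uv,z):
    c=viewer.get_calibration(n);T=c['T'];uv=np.atleast_2d(uv)
    r=np.c_[(uv[:,0]-c['cx'])/c['fx'],(uv[:,1]-c['cy'])/c['fy'],np.ones(len(uv))]@T[:3,:3].T
    s=(z-T[2,3])/r[:,2]
    return T[:3,3]+r*s[:,None]
E
python3 - <<'E'
from tr import *
im=np.load("top0.npz")['im']; 
hsv=cv2.cvtColor(im,cv2.COLOR_BGR2HSV)
for nm,(x0,y0,x1,y1),(L,Wd) in [("tray3",(55,178,215,335),(202,192)),("tray2",(420,225,565,315),(210,108))]:
    m=np.zeros(im.shape[:2],np.uint8); m[y0:y1,x0:x1]=(hsv[y0:y1,x0:x1,1]>90)
    n,lab,st,ce=cv2.connectedComponentsWithStats(m); k=1+np.argmax(st[1:,4]); ys,xs=np.where(lab==k)
    P=ray("top",np.c_[xs,ys],11.)[:,:2].astype(np.float32)
    r=cv2.minAreaRect(P); print(nm,st[k],r)
    b=cv2.boxPoints(r); uv=proj("top",np.c_[b,np.full(4,11)])
    v=im.copy(); cv2.polylines(v,[np.round(uv).astype(int)],True,(255,255,0),1)
    c=cv2.resize(v[y0-5:y1+5,x0-5:x1+5],None,fx=3.5,fy=3.5); cv2.imwrite(f"pics/{nm}.png",np.clip(c*1.8,0,255).astype(np.uint8))
E
```

```text
tray3 [   66   188   139   137 12310] ((491.34503173828125, 313.8080139160156), (193.92295837402344, 202.50314331054688), 75.63959503173828)
tray2 [ 431  235  125   71 7092] ((480.8205871582031, -325.47369384765625), (108.59697723388672, 213.0543212890625), 6.751600742340088)
```

View pics/tray3.png

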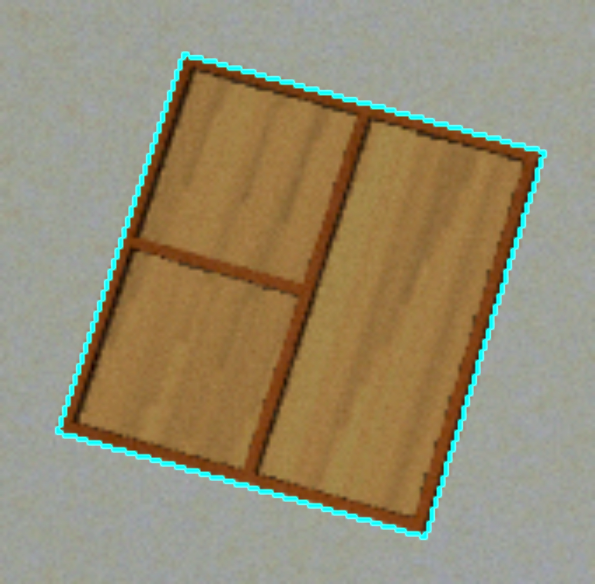

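View pics/tray2.png

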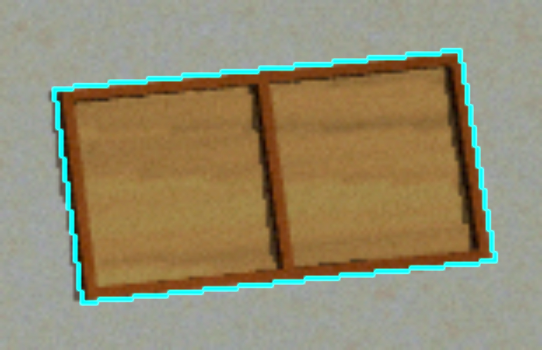

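Tray results:
- **tray3:** the outline sits on its lips. Centre is (491,314), x axis at -14.4°, with the long compartment toward world -y.
- **tray2:** centre is (481,-325), x axis at 96.8°.

The present jaw direction (75.9°) already suits the blank and tray3. I'll work out the moves.

```bash
cat > go.py <<'E'
import sys
from h import *
# usage: go.py x y z(TCP)  -> tool-frame delta in cm
s=env.state(); p=s['eef_pos']; yaw=s['tcp_rot'][2]
c,n=np.cos(yaw),np.sin(yaw)
d=np.array([float(a) for a in sys.argv[1:4]])-p
print("t",round(s['t'],2),"tcp",p.round(1),"rot",s['tcp_rot'].round(4),"F",s['ft_force'].round(1),"open",round(float(s['opening']),3))
print("delta cm tool:",np.round([ (d[0]*c+d[1]*n)/10,(d[0]*n-d[1]*c)/10,-d[2]/10],2))
E
python3 go.py 568.3 -92.8 230
```

```text
t 0.65 tcp [152.1 606.2 292.3] rot [3.1415 0.     2.8958] F [ 0.9  0.4 -0.1] open 1.001
delta cm tool: [-57.38 -57.67   6.23]
```

```bash
python3 -m inch '{"hand":[1,1,1,1,1,1,1,1,1,1,1,1,1,1,1,1,1,1,1,1],"delta_pos":[[-1.5,-1.5,0.3],[-3,-3,0.3],[-3,-3,0.3],[-3,-3,0.3],[-3,-3,0.3],[-3,-3,0.3],[-3,-3,0.3],[-3,-3,0.3],[-3,-3,0.3],[-3,-3,0.3],[-3,-3,0.3],[-3,-3,0.3],[-3,-3,0.3],[-3,-3,0.3],[-3,-3,0.3],[-3,-3,0.3],[-3,-3,0.3],[-3,-3,0.3],[-3,-3,0.3],[-1.5,-1.5,0.3]],"turn":[0,0,0,0,0,0,0,0,0,0,0,0,0,0,0,0,0,0,0,0]}'; python3 -m inch '{"hand":[1,1],"delta_pos":[[0,0,0],[0,0,0]],"turn":[0,0]}'; python3 go.py 568.3 -92.8 130
```

```text
t: 2.65
eef_pos: [567.5, -88.0, 232.0]
tcp_rot: [-3.141, 0.001, 2.894]
ft_force: [-0.9, 0.7, -0.1]
opening: 1.002
t: 2.85
eef_pos: [565.7, -84.8, 231.9]
tcp_rot: [3.141, -0.001, 2.895]
ft_force: [-0.3, -0.3, -0.2]
opening: 1.001
t 2.85 tcp [565.7 -84.8 231.9] rot [ 3.1413e+00 -1.1000e-03  2.8953e+00] F [-0.3 -0.3 -0.2] open 1.001
delta cm tool: [-0.45 -0.71 10.19]
```

```bash
python3 -m inch '{"hand":[1,1,1,1,1,1],"delta_pos":[[-0.45,-0.7,2],[0,0,4],[0,0,4.2],[0,0,2],[0,0,1.8],[0,0,0]],"turn":[-0.035,0,0,0,0,0]}'; python3 go.py 568.3 -92.8 92
```

```text
t: 3.45
eef_pos: [567.7, -91.4, 90.7]
tcp_rot: [3.141, -0.004, 2.932]
ft_force: [0.5, -0.4, -0.3]
opening: 0.999
t 3.45 tcp [567.7 -91.4  90.7] rot [ 3.1411 -0.0038  2.9323] F [ 0.5 -0.4 -0.3] open 0.999
delta cm tool: [-0.09 -0.12 -0.13]
```

```bash
python3 -m inch '{"hand":[0,0,0,0,0,0,0,0,0,0],"delta_pos":[[0,0,-0.1],[0,0,0],[0,0,0],[0,0,0],[0,0,0],[0,0,0],[0,0,0],[0,0,0],[0,0,0],[0,0,0]],"turn":[0,0,0,0,0,0,0,0,0,0]}'; python3 go.py 479.4 267.3 220
```

```text
t: 4.45
eef_pos: [569.0, -93.1, 93.4]
tcp_rot: [3.141, 0.0, 2.931]
ft_force: [-0.2, 2.0, 6.0]
opening: 0.525
t 4.45 tcp [569.  -93.1  93.4] rot [3.1414e+00 3.0000e-04 2.9307e+00] F [-0.2  2.   6. ] open 0.525
delta cm tool: [ 16.31  33.37 -12.66]
```

```bash
python3 -m inch '{"hand":[0,0,0,0,0,0],"delta_pos":[[0,0,-1],[0,0,-3],[0,0,-4],[0,0,-3],[0,0,-1.6],[0,0,0]],"turn":[0,0,0,0.04,0,0]}'; python3 go.py 479.4 267.3 220
```

```text
t: 5.05
eef_pos: [569.3, -93.4, 221.7]
tcp_rot: [-3.141, 0.004, 2.891]
ft_force: [-0.3, -0.5, -2.6]
opening: 0.526
t 5.05 tcp [569.3 -93.4 221.7] rot [-3.1414  0.004   2.891 ] F [-0.3 -0.5 -2.6] open 0.526
delta cm tool: [17.66 32.72  0.17]
```

```bash
python3 - <<'E'
from h import *
a,_=viewer.read_camera("scene"); cv2.imwrite("pics/s1.png",np.clip(a*1.5,0,255).astype(np.uint8))
E
```

```text
(no output)
```

View pics/s1.png

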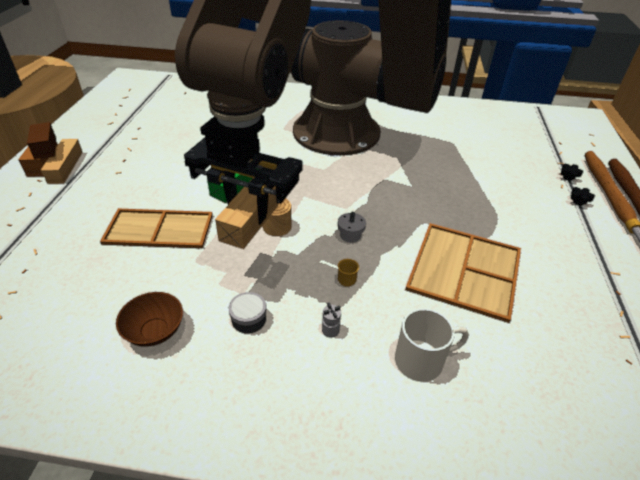

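The picture shows the pale blank held level in the jaws at about (250,215), with nothing else disturbed. Now I carry it to tray3.

```bash
python3 -m inch '{"hand":[0,0,0,0,0,0,0,0,0,0,0,0,0,0],"delta_pos":[[0.8,1.4,0],[1.5,2.9,0],[1.6,2.9,0],[1.6,2.9,0],[1.6,2.9,0],[1.6,2.9,0],[1.6,2.9,0],[1.6,2.9,0],[1.6,2.9,0],[1.6,2.9,0],[1.6,2.9,0],[1,2.3,0],[0,0,0],[0,0,0]],"turn":[0,0,0,0,0,0,0,0,0,0,0,0,0,0]}'; python3 go.py 479.4 267.3 97.5
```

```text
t: 6.5
eef_pos: [477.6, 267.9, 218.1]
tcp_rot: [-3.14, -0.002, 2.892]
ft_force: [-0.5, -0.4, -2.3]
opening: 0.52
t 6.5 tcp [477.6 267.9 218.1] rot [-3.1402e+00 -1.8000e-03  2.8925e+00] F [-0.5 -0.4 -2.3] open 0.52
delta cm tool: [-1.900e-01 -1.000e-02  1.206e+01]
```

```bash
python3 -m inch '{"hand":[0,0,0,0,0,0,0,0],"delta_pos":[[-0.1,0,3],[0,0,3],[0,0,3],[0,0,1.5],[0,0,0.8],[0,0,0.5],[0,0,0],[0,0,0]],"turn":[0,0,0,0,0,0,0,0]}';  python3 -m inch '{"hand":[0,0,0,0],"delta_pos":[[0,0,0.2],[0,0,0.1],[0,0,0],[0,0,0]],"turn":[0,0,0,0]}'; python3 go.py 479.4 267.3 97.3
```

```text
t: 7.3
eef_pos: [479.8, 267.2, 101.9]
tcp_rot: [3.141, 0.001, 2.891]
ft_force: [-0.2, -0.4, -1.1]
opening: 0.524
t: 7.7
eef_pos: [479.6, 267.3, 98.4]
tcp_rot: [3.141, 0.0, 2.891]
ft_force: [-0.1, -0.1, -1.9]
opening: 0.522
t 7.7 tcp [479.6 267.3  98.4] rot [3.1413e+00 2.0000e-04 2.8909e+00] F [-0.1 -0.1 -1.9] open 0.522
delta cm tool: [ 0.02 -0.    0.11]
```

```bash
python3 -m inch '{"hand":[0,0,0,0],"delta_pos":[[0,0,0.1],[0,0,0.1],[0,0,0],[0,0,0]],"turn":[0,0,0,0]}'
```

```text
t: 8.1
eef_pos: [479.6, 267.3, 97.4]
tcp_rot: [3.141, 0.001, 2.891]
ft_force: [-3.8, -1.4, 13.3]
opening: 0.522
```

Contact. I release and lift, then head for the candle cup.

```bash
python3 -m inch '{"hand":[0.6,0.7,0.8,0.8,0.8,0.8,0.8,0.8,1],"delta_pos":[[0,0,0],[0,0,0],[0,0,0],[0,0,0],[0,0,-1],[0,0,-3],[0,0,-4],[0,0,-4],[0,0,0]],"turn":[0,0,0,0,0,0,0,0,0]}'; python3 go.py 561.3 86 217
```

```text
t: 9.0
eef_pos: [480.8, 267.8, 221.5]
tcp_rot: [3.137, 0.007, 2.891]
ft_force: [0.4, 0.7, -0.6]
opening: 0.837
t 9.0 tcp [480.8 267.8 221.5] rot [3.1366 0.0066 2.8909] F [ 0.4  0.7 -0.6] open 0.837
delta cm tool: [-12.31 -15.61   0.45]
```

```bash
python3 - <<'E'
from h import *
a,_=viewer.read_camera("scene"); cv2.imwrite("pics/s2.png",np.clip(a*1.5,0,255).astype(np.uint8))
E
```

```text
(no output)
```

View pics/s2.png

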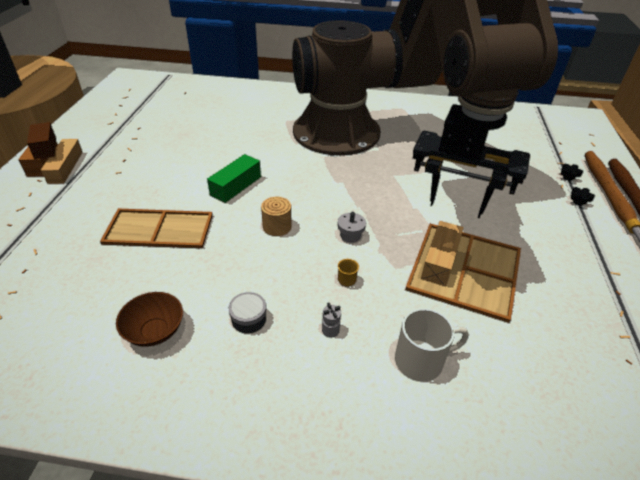

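The blank lies in the long compartment at (440,250). The cup is next.

```bash
python3 -m inch '{"hand":[1,1,1,1,1,1,1,1,1],"delta_pos":[[-1,-1.5,0],[-2.2,-2.8,0],[-2.3,-2.8,0],[-2.3,-2.8,0],[-2.3,-2.8,0],[-2.3,-2.8,0],[0,0,0],[0,0,0],[0,0,0]],"turn":[0,0,0,0,0,0,0,0,0]}'; python3 go.py 561.3 86 91
```

```text
t: 9.95
eef_pos: [560.6, 87.0, 215.7]
tcp_rot: [-3.141, -0.001, 2.891]
ft_force: [-0.3, 0.3, 0.6]
opening: 1.001
t 9.95 tcp [560.6  87.  215.7] rot [-3.1414e+00 -1.3000e-03  2.8913e+00] F [-0.3  0.3  0.6] open 1.001
delta cm tool: [-0.09 -0.08 12.47]
```

```bash
python3 -m inch '{"hand":[1,1,1,1,1,1,0,0,0,0,0,0,0,0,0,0,0],"delta_pos":[[-0.1,-0.1,2.5],[0,0,4],[0,0,4],[0,0,1.5],[0,0,0.5],[0,0,0],[0,0,0],[0,0,0],[0,0,0],[0,0,0],[0,0,0],[0,0,0],[0,0,0],[0,0,0],[0,0,0],[0,0,0],[0,0,0]],"turn":[0,0,0,0,0,0,0,0,0,0,0,0,0,0,0,0,0]}'; python3 go.py 455 369.6 217
```

```text
t: 11.65
eef_pos: [562.0, 85.2, 91.2]
tcp_rot: [3.141, 0.0, 2.891]
ft_force: [-0.2, 0.3, 1.1]
opening: 0.407
t 11.65 tcp [562.   85.2  91.2] rot [3.1414e+00 1.0000e-04 2.8909e+00] F [-0.2  0.3  1.1] open 0.407
delta cm tool: [ 17.42  24.9  -12.58]
```

```bash
python3 -m inch '{"hand":[0,0,0,0,0,0,0,0,0,0,0,0,0,0,0,0,0],"delta_pos":[[0,0,-1],[0,0,-3],[0,0,-4],[0,0,-3],[0,0,-1.6],[1,1.5,0],[2,2.8,0],[2,2.8,0],[2,2.8,0],[2,2.8,0],[2,2.8,0],[2,2.8,0],[2,2.8,0],[1.4,2.1,0],[1,1.7,0],[0,0,0],[0,0,0]],"turn":[0,0,0,0,0,0,0,0,0,0,0,0,0,0,0,0,0]}'; python3 go.py 455 369.6 95
```

```text
t: 13.35
eef_pos: [454.9, 369.3, 217.5]
tcp_rot: [-3.141, -0.0, 2.892]
ft_force: [-0.8, 0.7, -0.9]
opening: 0.409
t 13.35 tcp [454.9 369.3 217.5] rot [-3.1413 -0.      2.8917] F [-0.8  0.7 -0.9] open 0.409
delta cm tool: [ 0.    0.03 12.25]
```

```bash
python3 - <<'E'
from h import *
a,_=viewer.read_camera("scene"); cv2.imwrite("pics/s3.png",np.clip(a*1.5,0,255).astype(np.uint8))
E
```

```text
(no output)
```

View pics/s3.png

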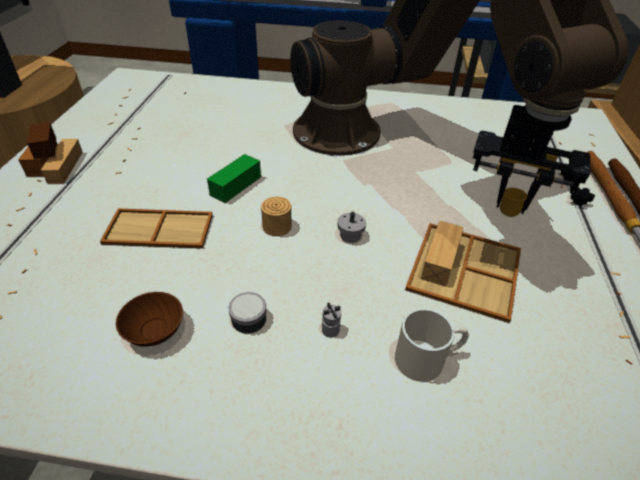

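The cup hangs upright at (512,200), above its compartment. I lower it.

```bash
python3 -m inch '{"hand":[0,0,0,0,0,0,0,0,0,0],"delta_pos":[[0,0,3],[0,0,3],[0,0,3],[0,0,1.5],[0,0,0.8],[0,0,0.5],[0,0,0.2],[0,0,0.1],[0,0,0],[0,0,0]],"turn":[0,0,0,0,0,0,0,0,0,0]}';  python3 go.py 455 369.6 95
```

```text
t: 14.4
eef_pos: [455.3, 369.6, 96.8]
tcp_rot: [3.141, 0.001, 2.891]
ft_force: [0.2, -0.3, -1.5]
opening: 0.412
t 14.4 tcp [455.3 369.6  96.8] rot [3.1409e+00 6.0000e-04 2.8909e+00] F [ 0.2 -0.3 -1.5] open 0.412
delta cm tool: [ 0.03 -0.01  0.18]
```

```bash
python3 -m inch '{"hand":[0,0,0,0],"delta_pos":[[0,0,0.1],[0,0,0.05],[0,0,0],[0,0,0]],"turn":[0,0,0,0]}'
```

```text
t: 14.8
eef_pos: [455.3, 369.6, 95.1]
tcp_rot: [3.141, 0.001, 2.891]
ft_force: [-0.5, -0.1, 5.0]
opening: 0.41
```

```bash
python3 -m inch '{"hand":[0.45,0.5,0.6,0.65,0.65,0.65,0.65,0.65,0.65,0.65,1],"delta_pos":[[0,0,0],[0,0,0],[0,0,0],[0,0,0],[0,0,0],[0,0,-1],[0,0,-3],[0,0,-4],[0,0,-4],[0,0,0],[0,0,0]],"turn":[0,0,0,0,0,0,0,0,0,0,0]}'; python3 go.py 680.6 69 215
```

```text
t: 15.9
eef_pos: [455.1, 369.5, 215.9]
tcp_rot: [3.14, 0.001, 2.891]
ft_force: [0.2, -0.2, -0.2]
opening: 0.689
t 15.9 tcp [455.1 369.5 215.9] rot [3.1400e+00 1.4000e-03 2.8909e+00] F [ 0.2 -0.2 -0.2] open 0.689
delta cm tool: [-29.3  -23.51   0.09]
```

```bash
python3 - <<'E'
from h import *
a,_=viewer.read_camera("scene"); cv2.imwrite("pics/s4.png",np.clip(cv2.resize(a[180:340,300:560],None,fx=3,fy=3)*1.5,0,255).astype(np.uint8))
E
```

```text
(no output)
```

View pics/s4.png

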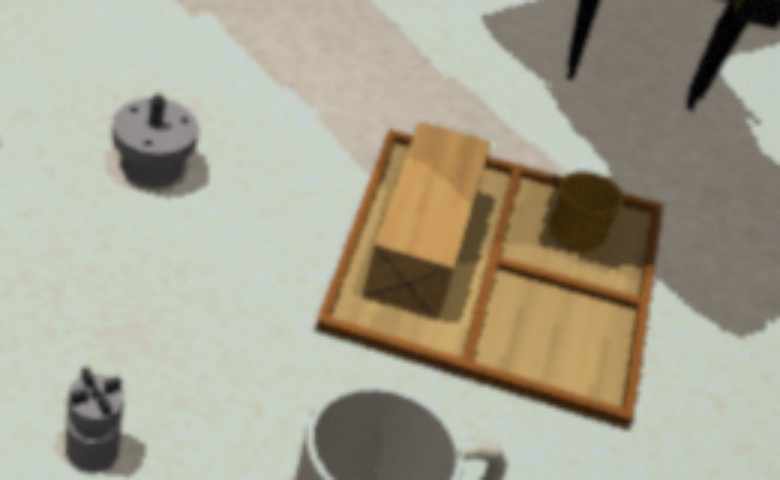

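The cup stands upright in its compartment, at crop (588,210), and the blank is beside it. Next is the prong drive.

```bash
python3 -m inch '{"hand":[1,1,1,1,1,1,1,1,1,1,1,1,1,1],"delta_pos":[[-1.4,-1.2,0],[-2.8,-2.3,0],[-2.8,-2.3,0],[-2.8,-2.3,0],[-2.8,-2.3,0],[-2.8,-2.3,0],[-2.8,-2.3,0],[-2.8,-2.3,0],[-2.8,-2.2,0],[-2.8,-2.2,0],[-2.7,-1.8,0],[0,0,0],[0,0,0],[0,0,0]],"turn":[0,0,0,0,0,0,0,0,0,0,0,0,0,0]}'; python3 go.py 680.6 69 92.5
```

```text
t: 17.35
eef_pos: [679.9, 69.8, 213.7]
tcp_rot: [-3.141, -0.002, 2.891]
ft_force: [0.2, 0.2, 0.4]
opening: 1.002
t 17.35 tcp [679.9  69.8 213.7] rot [-3.1413e+00 -2.0000e-03  2.8913e+00] F [0.2 0.2 0.4] open 1.002
delta cm tool: [-0.09 -0.06 12.12]
```

```bash
python3 -m inch '{"hand":[1,1,1,1,1,1,0,0,0,0,0,0,0,0,0,0,0,0],"delta_pos":[[0,0,2.5],[0,0,4],[0,0,4],[0,0,1.2],[0,0,0.5],[0,0,0],[0,0,0],[0,0,0],[0,0,0],[0,0,0],[0,0,0],[0,0,0],[0,0,0],[0,0,0],[0,0,0],[0,0,0],[0,0,0],[0,0,0]],"turn":[0,0,0,0,0,0,0,0,0,0,0,0,0,0,0,0,0,0]}'; python3 go.py 550 345.3 215
```

```text
t: 19.15
eef_pos: [680.7, 69.2, 92.7]
tcp_rot: [3.141, 0.0, 2.891]
ft_force: [1.7, 1.3, -0.9]
opening: 0.329
t 19.15 tcp [680.7  69.2  92.7] rot [3.1413e+00 2.0000e-04 2.8908e+00] F [ 1.7  1.3 -0.9] open 0.329
delta cm tool: [ 19.52  23.5  -12.23]
```

```bash
python3 -m inch '{"hand":[0,0,0,0,0,0,0,0,0,0,0,0,0,0,0,0,0,0],"delta_pos":[[0,0,-1],[0,0,-3],[0,0,-4],[0,0,-3],[0,0,-1.2],[1,1.2,0],[2.1,2.5,0],[2.1,2.5,0],[2.1,2.5,0],[2.1,2.5,0],[2.1,2.5,0],[2.1,2.5,0],[2.1,2.5,0],[2.1,2.5,0],[1.2,1.6,0],[0.6,0.7,0],[0,0,0],[0,0,0]],"turn":[0,0,0,0,0,0,0,0,0,0,0,0,0,0,0,0,0,0]}'; python3 go.py 550 345.3 96.7
```

```text
t: 20.95
eef_pos: [549.0, 344.9, 214.0]
tcp_rot: [-3.141, -0.001, 2.891]
ft_force: [0.1, -0.1, -1.7]
opening: 0.331
t 20.95 tcp [549.  344.9 214. ] rot [-3.1407e+00 -8.0000e-04  2.8908e+00] F [ 0.1 -0.1 -1.7] open 0.331
delta cm tool: [-0.08  0.06 11.73]
```

```bash
python3 - <<'E'
from h import *
a,_=viewer.read_camera("scene"); cv2.imwrite("pics/s5.png",np.clip(cv2.resize(a[120:360,300:620],None,fx=2.4,fy=2.4)*1.5,0,255).astype(np.uint8))
E
```

```text
(no output)
```

View pics/s5.png

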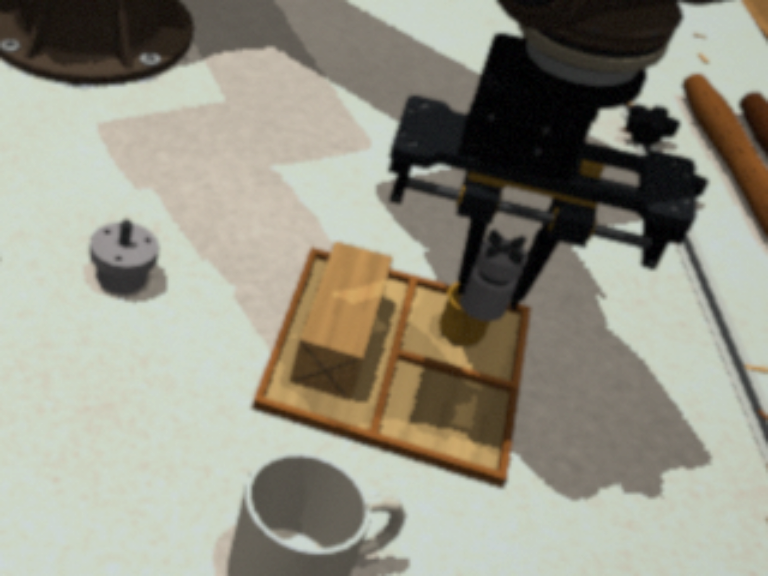

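The drive is held upright at crop (500,265), over the empty small compartment. I lower it.

```bash
python3 -m inch '{"hand":[0,0,0,0,0,0,0,0,0,0],"delta_pos":[[0,0,3],[0,0,3],[0,0,2.8],[0,0,1.3],[0,0,0.8],[0,0,0.5],[0,0,0.2],[0,0,0.1],[0,0,0],[0,0,0]],"turn":[0,0,0,0,0,0,0,0,0,0]}';python3 -m inch '{"hand":[0,0,0],"delta_pos":[[0,0,0.1],[0,0,0],[0,0,0]],"turn":[0,0,0]}';  python3 go.py 550 345.3 96.6
```

```text
t: 22.0
eef_pos: [549.3, 345.5, 98.4]
tcp_rot: [3.141, 0.001, 2.891]
ft_force: [0.3, 0.2, -2.2]
opening: 0.327
t: 22.3
eef_pos: [549.1, 345.5, 96.8]
tcp_rot: [3.141, 0.0, 2.891]
ft_force: [0.0, -0.1, -2.5]
opening: 0.329
t 22.3 tcp [549.1 345.5  96.8] rot [3.1415 0.     2.8909] F [ 0.  -0.1 -2.5] open 0.329
delta cm tool: [-0.09  0.01  0.02]
```

```bash
python3 -m inch '{"hand":[0,0,0],"delta_pos":[[0,0,0.1],[0,0,0],[0,0,0]],"turn":[0,0,0]}'
```

```text
t: 22.6
eef_pos: [549.2, 345.5, 96.7]
tcp_rot: [3.141, 0.0, 2.891]
ft_force: [-2.0, -0.9, 7.1]
opening: 0.331
```

```bash
python3 -m inch '{"hand":[0.37,0.42,0.5,0.55,0.55,0.55,0.55,0.55,0.55,0.55,1],"delta_pos":[[0,0,0],[0,0,0],[0,0,0],[0,0,0],[0,0,0],[0,0,-1],[0,0,-3],[0,0,-4],[0,0,-4],[0,0,0],[0,0,0]],"turn":[0,0,0,0,0,0,0,0,0,0,0]}'; python3 go.py 429.5 80.1 215
```

```text
t: 23.7
eef_pos: [549.2, 345.4, 217.2]
tcp_rot: [3.14, 0.002, 2.891]
ft_force: [-0.5, -0.9, -1.0]
opening: 0.591
t 23.7 tcp [549.2 345.4 217.2] rot [3.1400e+00 1.7000e-03 2.8908e+00] F [-0.5 -0.9 -1. ] open 0.591
delta cm tool: [  5.01 -28.67   0.22]
```

```bash
python3 - <<'E'
from h import *
a,_=viewer.read_camera("scene"); cv2.imwrite("pics/s6.png",np.clip(cv2.resize(a[120:360,300:620],None,fx=2.4,fy=2.4)*1.5,0,255).astype(np.uint8))
E
```

```text
(no output)
```

View pics/s6.png

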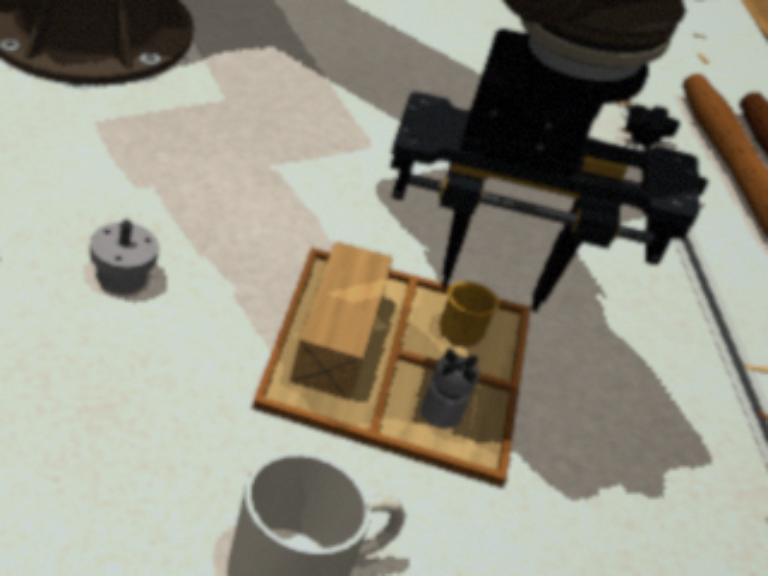

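The candlestick tray is filled: the drive is upright at crop (450,385) and the cup is at (468,312). Now the screw chuck.

```bash
python3 -m inch '{"hand":[1,1,1,1,1,1,1,1,1,1,1,1,1],"delta_pos":[[0.3,-1.5,0],[0.5,-3,0],[0.5,-3,0],[0.5,-3,0],[0.5,-3,0],[0.5,-3,0],[0.5,-3,0],[0.5,-3,0],[0.5,-3,0],[0.5,-2,0],[0.2,-1.2,0],[0,0,0],[0,0,0]],"turn":[0,0,0,0,0,0,0,0,0,0,0,0,0]}'; python3 go.py 429.5 80.1 93
```

```text
t: 25.05
eef_pos: [429.9, 80.1, 215.5]
tcp_rot: [3.141, -0.0, 2.89]
ft_force: [-0.2, -0.4, 0.2]
opening: 0.999
t 25.05 tcp [429.9  80.1 215.5] rot [ 3.1415e+00 -3.0000e-04  2.8905e+00] F [-0.2 -0.4  0.2] open 0.999
delta cm tool: [ 3.000e-02 -1.000e-02  1.225e+01]
```

```bash
python3 -m inch '{"hand":[1,1,1,1,1,1,0,0,0,0,0,0,0,0,0],"delta_pos":[[0,0,2.5],[0,0,4],[0,0,4],[0,0,1.3],[0,0,0.5],[0,0,0],[0,0,0],[0,0,0],[0,0,0],[0,0,0],[0,0,0],[0,0,0],[0,0,0],[0,0,0],[0,0,0]],"turn":[0,0,0,0,0,0,0,0,0,0,0,0,0,0,0]}'; python3 go.py 474.8 -274.8 215
```

```text
t: 26.55
eef_pos: [429.7, 79.9, 93.0]
tcp_rot: [3.141, 0.001, 2.891]
ft_force: [-0.7, 1.9, 6.8]
opening: 0.623
t 26.55 tcp [429.7  79.9  93. ] rot [3.1412e+00 9.0000e-04 2.8906e+00] F [-0.7  1.9  6.8] open 0.623
delta cm tool: [-13.18 -33.24 -12.2 ]
```

```bash
python3 -m inch '{"hand":[0,0,0,0,0,0],"delta_pos":[[0,0,-1],[0,0,-3],[0,0,-4],[0,0,-3],[0,0,-1.3],[0,0,0]],"turn":[0,0,0,0,0,0]}'; python3 go.py 486.8 -376.1 215
```

```text
t: 27.15
eef_pos: [429.6, 79.8, 217.6]
tcp_rot: [3.141, 0.003, 2.891]
ft_force: [-0.0, 0.6, -3.1]
opening: 0.626
t 27.15 tcp [429.6  79.8 217.6] rot [3.1406 0.0032 2.8908] F [-0.   0.6 -3.1] open 0.626
delta cm tool: [-16.85 -42.74   0.26]
```

```bash
python3 -m inch '{"hand":[0,0,0,0,0,0,0,0,0,0,0,0,0,0,0,0,0,0],"delta_pos":[[-0.6,-1.5,0],[-1.2,-3,0],[-1.2,-3,0],[-1.2,-3,0],[-1.2,-3,0],[-1.2,-3,0],[-1.2,-3,0],[-1.2,-3,0],[-1.2,-3,0],[-1.2,-3,0],[-1.2,-3,0],[-1.2,-3,0],[-1.2,-3,0],[-1.2,-3,0],[-0.6,-1.5,0],[-0.2,-0.7,0],[0,0,0],[0,0,0]],"turn":[0,0,0,0,0,0,0,0,0,0,0,0,0,0,0,0,0,0]}'; python3 go.py 486.8 -376.1 97
```

```text
t: 28.95
eef_pos: [488.0, -374.9, 215.3]
tcp_rot: [3.141, -0.001, 2.891]
ft_force: [0.4, 0.6, -3.4]
opening: 0.627
t 28.95 tcp [ 488.  -374.9  215.3] rot [ 3.1407e+00 -1.1000e-03  2.8912e+00] F [ 0.4  0.6 -3.4] open 0.627
delta cm tool: [ 0.08 -0.15 11.83]
```

```bash
python3 - <<'E'
from h import *
a,_=viewer.read_camera("scene"); cv2.imwrite("pics/s7.png",np.clip(cv2.resize(a[100:340,60:380],None,fx=2.4,fy=2.4)*1.5,0,255).astype(np.uint8))
E
```

```text
(no output)
```

View pics/s7.png

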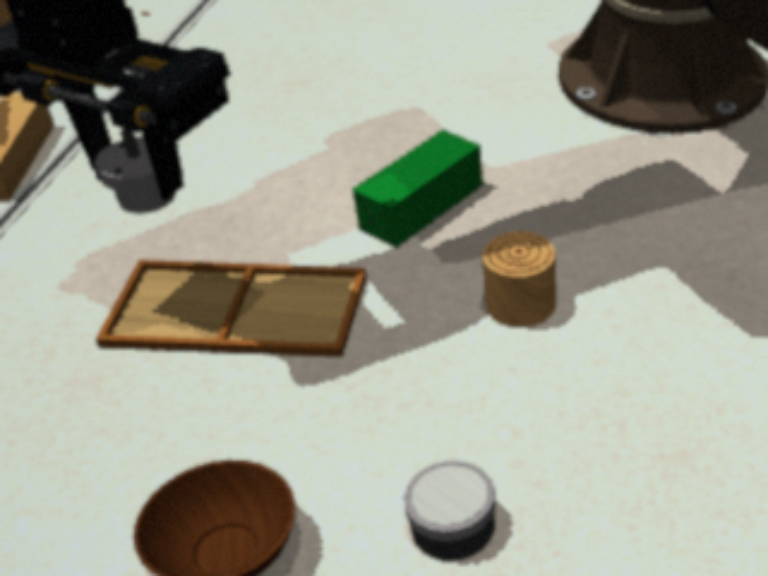

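The chuck is held upright at crop (140,175). I lower it into tray2's far compartment.

```bash
python3 -m inch '{"hand":[0,0,0,0,0,0,0,0,0,0],"delta_pos":[[0,-0.1,3],[0,0,3],[0,0,2.8],[0,0,1.3],[0,0,0.8],[0,0,0.5],[0,0,0.3],[0,0,0],[0,0,0],[0,0,0]],"turn":[0,0,0,0,0,0,0,0,0,0]}';python3 -m inch '{"hand":[0,0,0],"delta_pos":[[0,0,0.1],[0,0,0],[0,0,0]],"turn":[0,0,0]}';  python3 go.py 486.8 -376.1 96.8
```

```text
t: 30.0
eef_pos: [488.1, -377.1, 99.3]
tcp_rot: [-3.141, 0.001, 2.891]
ft_force: [-0.2, 0.5, -2.8]
opening: 0.625
t: 30.3
eef_pos: [487.9, -377.0, 97.7]
tcp_rot: [3.142, 0.0, 2.891]
ft_force: [-0.9, 0.0, -3.1]
opening: 0.622
t 30.3 tcp [ 487.9 -377.    97.7] rot [3.1415 0.     2.8907] F [-0.9  0.  -3.1] open 0.622
delta cm tool: [0.13 0.06 0.09]
```

```bash
python3 -m inch '{"hand":[0,0,0],"delta_pos":[[0.1,0,0.1],[0,0,0],[0,0,0]],"turn":[0,0,0]}'
```

```text
t: 30.6
eef_pos: [487.3, -376.9, 97.1]
tcp_rot: [-3.141, 0.001, 2.891]
ft_force: [2.9, 1.5, 3.3]
opening: 0.623
```

```bash
python3 -m inch '{"hand":[0.65,0.7,0.75,0.8,0.8,0.8,0.8,0.8,0.8,0.8,1],"delta_pos":[[0,0,0],[0,0,0],[0,0,0],[0,0,0],[0,0,0],[0,0,-1],[0,0,-3],[0,0,-4],[0,0,-4],[0,0,0],[0,0,0]],"turn":[0,0,0,0,0,0,0,0,0,0,0]}'; python3 go.py 428.9 -79.8 216
```

```text
t: 31.7
eef_pos: [487.0, -376.7, 217.9]
tcp_rot: [-3.141, 0.002, 2.891]
ft_force: [-0.6, 0.0, -0.6]
opening: 0.838
t 31.7 tcp [ 487.  -376.7  217.9] rot [-3.1407e+00  1.8000e-03  2.8908e+00] F [-0.6  0.  -0.6] open 0.838
delta cm tool: [12.99 27.32  0.19]
```

```bash
python3 - <<'E'
from h import *
a,_=viewer.read_camera("scene"); cv2.imwrite("pics/s8.png",np.clip(cv2.resize(a[100:340,60:380],None,fx=2.4,fy=2.4)*1.5,0,255).astype(np.uint8))
E
```

```text
(no output)
```

View pics/s8.png

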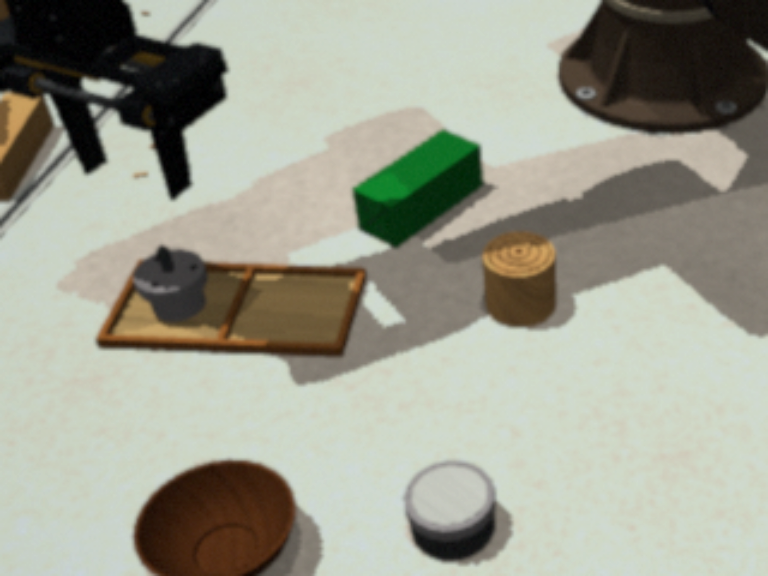

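The chuck stands in the left compartment at crop (175,285); its slight lean is perspective, which I'll check at the end. Now the round blank.

```bash
python3 -m inch '{"hand":[1,1,1,1,1,1,1,1,1,1,1,1,1],"delta_pos":[[0.7,1.5,0],[1.4,3,0],[1.4,3,0],[1.4,3,0],[1.4,3,0],[1.4,3,0],[1.4,3,0],[1.4,3,0],[1.4,2.5,0],[0.7,1.5,0],[0.4,0.8,0],[0,0,0],[0,0,0]],"turn":[0,0,0,0,0,0,0,0,0,0,0,0,0]}'; python3 go.py 428.9 -79.8 94
```

```text
t: 33.05
eef_pos: [429.0, -80.5, 216.4]
tcp_rot: [3.142, -0.0, 2.891]
ft_force: [0.4, -0.3, 0.0]
opening: 0.997
t 33.05 tcp [429.  -80.5 216.4] rot [ 3.1415e+00 -4.0000e-04  2.8908e+00] F [ 0.4 -0.3  0. ] open 0.997
delta cm tool: [ 0.03  0.06 12.24]
```

```bash
python3 -m inch '{"hand":[1,1,1,1,1,1,0,0,0,0,0,0,0,0,0],"delta_pos":[[0,0,2.5],[0,0,4],[0,0,4],[0,0,1.3],[0,0,0.5],[0,0,0],[0,0,0],[0,0,0],[0,0,0],[0,0,0],[0,0,0],[0,0,0],[0,0,0],[0,0,0],[0,0,0]],"turn":[0,0,0,0,0,0,0,0,0,0,0,0,0,0,0]}'; python3 -m inch '{"hand":[0,0,0,0,0,0],"delta_pos":[[0,0,-1],[0,0,-3],[0,0,-4],[0,0,-3],[0,0,-1.3],[0,0,0]],"turn":[0,0,0,0,0,0]}'; python3 go.py 474.8 -274.8 216.8
```

```text
t: 34.55
eef_pos: [429.0, -80.0, 94.1]
tcp_rot: [3.142, 0.001, 2.891]
ft_force: [0.3, 1.1, 6.8]
opening: 0.668
t: 35.15
eef_pos: [429.0, -80.1, 218.8]
tcp_rot: [-3.141, 0.004, 2.891]
ft_force: [0.2, -0.2, -1.6]
opening: 0.67
t 35.15 tcp [429.  -80.1 218.8] rot [-3.1413  0.0039  2.891 ] F [ 0.2 -0.2 -1.6] open 0.67
delta cm tool: [ -9.26 -17.73   0.2 ]
```

```bash
python3 -m inch '{"hand":[0,0,0,0,0,0,0,0,0,0],"delta_pos":[[-0.8,-1.5,0],[-1.5,-3,0],[-1.6,-3,0],[-1.6,-3,0],[-1.6,-3,0],[-1.4,-2.5,0],[-0.5,-1.2,0],[-0.3,-0.5,0],[0,0,0],[0,0,0]],"turn":[0,0,0,0,0,0,0,0,0,0]}'; python3 go.py 474.8 -274.8 98;  python3 - <<'E'
from h import *
a,_=viewer.read_camera("scene"); cv2.imwrite("pics/s9.png",np.clip(cv2.resize(a[100:340,60:380],None,fx=2.4,fy=2.4)*1.5,0,255).astype(np.uint8))
E
```

```text
t: 36.15
eef_pos: [474.6, -273.5, 216.5]
tcp_rot: [3.141, -0.001, 2.891]
ft_force: [-0.5, 1.1, -1.3]
opening: 0.668
t 36.15 tcp [ 474.6 -273.5  216.5] rot [ 3.1410e+00 -9.0000e-04  2.8913e+00] F [-0.5  1.1 -1.3] open 0.668
delta cm tool: [-0.05 -0.12 11.85]
```

View pics/s9.png

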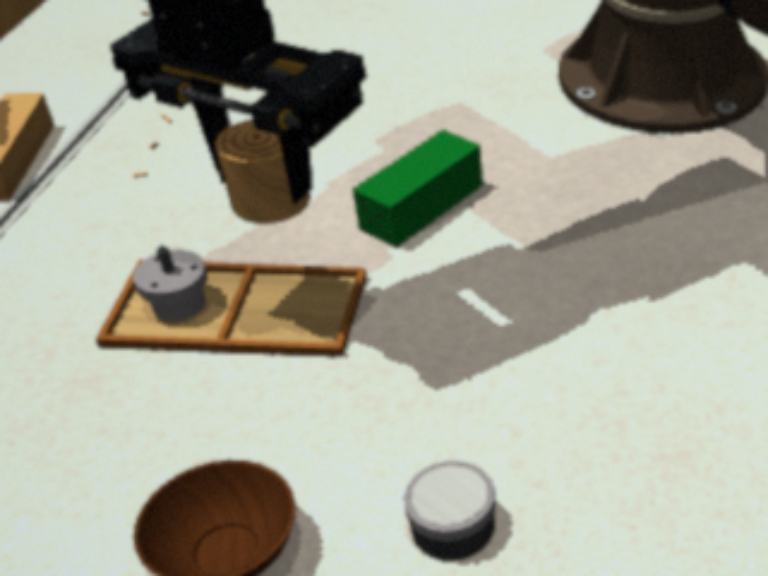

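The round blank is upright at crop (265,170), above the free compartment. I lower it.

```bash
python3 -m inch '{"hand":[0,0,0,0,0,0,0,0,0,0],"delta_pos":[[0,-0.1,3],[0,0,3],[0,0,2.8],[0,0,1.3],[0,0,0.8],[0,0,0.5],[0,0,0.3],[0,0,0],[0,0,0],[0,0,0]],"turn":[0,0,0,0,0,0,0,0,0,0]}';python3 -m inch '{"hand":[0,0,0],"delta_pos":[[0,0,0.15],[0,0,0],[0,0,0]],"turn":[0,0,0]}'; python3 -m inch '{"hand":[0,0,0],"delta_pos":[[0,0,0.05],[0,0,0],[0,0,0]],"turn":[0,0,0]}'
```

```text
t: 37.2
eef_pos: [474.8, -275.7, 100.2]
tcp_rot: [-3.141, 0.001, 2.891]
ft_force: [-0.5, 0.3, -0.7]
opening: 0.668
t: 37.5
eef_pos: [474.7, -275.5, 98.2]
tcp_rot: [3.141, 0.0, 2.891]
ft_force: [0.2, -0.1, -1.4]
opening: 0.669
t: 37.8
eef_pos: [474.7, -275.5, 98.1]
tcp_rot: [3.142, 0.0, 2.891]
ft_force: [-2.4, 1.4, 5.0]
opening: 0.667
```

```bash
python3 -m inch '{"hand":[0.7,0.75,0.8,0.8,0.8,0.8,0.8,0.8,0.8,0.8],"delta_pos":[[0,0,0],[0,0,0],[0,0,0],[0,0,0],[0,0,0],[0,0,-1],[0,0,-3],[0,0,-4],[0,0,-4],[0,0,-2]],"turn":[0,0,0,0,0,0,0,0,0,0]}'; python3 -m inch '{"hand":[0.8,0.8,0.8,0.8,0.8,0.8,0.8,0.8,0.8,0.8],"delta_pos":[[0.5,1.5,0],[1.3,3,0],[1.3,3,0],[1.3,3,0],[1.3,3,0],[1.3,3,0],[1.3,3,0],[1,2,0],[0,0,0],[0,0,0]],"turn":[0,0,0,0,0,0,0,0,0,0]}'
python3 - <<'E'
from h import *
im,d,W=cloud("top"); np.savez("top1.npz",im=im,W=W); cv2.imwrite("pics/top1.png",np.clip(im*1.6,0,255).astype(np.uint8))
a,_=viewer.read_camera("scene"); cv2.imwrite("pics/s10.png",np.clip(a*1.5,0,255).astype(np.uint8))
T3=(np.array([491.3,313.8]),np.radians(-14.36));T2=(np.array([480.8,-325.5]),np.radians(96.75))
z=W[...,2]; m=((z>18)&(z<95)).astype(np.uint8)
n,lab,st,ce=cv2.connectedComponentsWithStats(m)
for i in range(1,n):
    if st[i,4]<60: continue
    w=W[lab==i]; zt=np.percentile(w[:,2],90); top=w[w[:,2]>zt-6]
    r=cv2.minAreaRect(top[:,:2].astype(np.float32)); p=np.array(r[0])
    f=[np.round(np.array([[np.cos(a),np.sin(a)],[-np.sin(a),np.cos(a)]])@(p-c),1) for c,a in (T3,T2)]
    print(np.round(ce[i]),"z",round(zt,1),"world",np.round(p,1),np.round(r[1],1),round(r[2],1),"t3",f[0],"t2",f[1])
E
```

```text
t: 38.8
eef_pos: [475.0, -275.7, 241.7]
tcp_rot: [-3.14, 0.004, 2.891]
ft_force: [-1.1, 1.0, -0.4]
opening: 0.802
t: 39.8
eef_pos: [437.7, -43.7, 237.5]
tcp_rot: [3.142, -0.0, 2.892]
ft_force: [0.5, -0.4, 0.3]
opening: 0.801
[634. 101.] z 32.0 world [ 802.1 -588.5] [22.9 48.8] 88.1 t3 [ 524.8 -797. ] t2 [-298.9 -288.1]
[185. 128.] z 87.5 world [716.7 221.1] [79.3 79.3] 20.1 t3 [241.3 -33.9] t2 [ 515.1 -298.5]
[445. 125.] z 42.3 world [ 732.9 -229.4] [107.4 108.9] 46.2 t3 [ 368.8 -466.4] t2 [  65.8 -261.6]
[357. 154.] z 40.6 world [681.2 -77.3] [63.2 63.2] 0.5 t3 [ 281.  -331.8] t2 [ 222.9 -228.2]
[117. 220.] z 62.6 world [549.  343.3] [28.  30.1] 52.1 t3 [48.6 42.9] t2 [ 656.2 -146.4]
[159. 262.] z 55.6 world [478.9 265.5] [ 52.2 130.1] 75.8 t3 [ -0.  -49.9] t2 [587.1 -67.6]
[527. 266.] z 46.8 world [ 486.6 -377.9] [59.9 58.2] 89.7 t3 [ 167.  -671.2] t2 [-52.7   0.4]
[471. 271.] z 66.7 world [ 473.9 -276. ] [62.3 62.1] 16.3 t3 [ 129.4 -575.6] t2 [50.  1.]
[ 97. 274.] z 46.1 world [454.7 370. ] [39.8 39.8] 47.6 t3 [-49.4  45.4] t2 [693.8 -55.8]
[431. 371.] z 51.8 world [ 301.8 -207.4] [ 50.9 129.8] 64.3 t3 [ -54.4 -551.9] t2 [138.3 163.9]
```

View pics/top1.png

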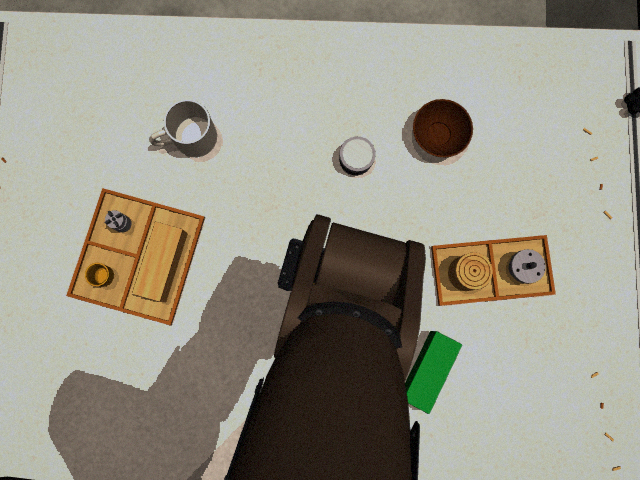

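View pics/s10.png

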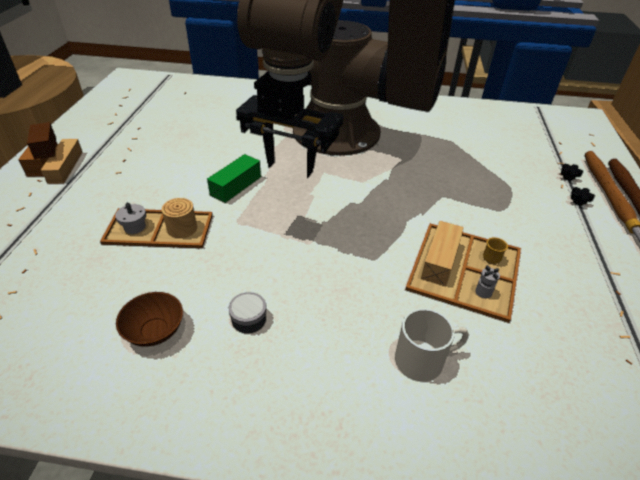

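Both pictures show every part centred and upright in its compartment: tray3 at top (97,274), (117,220) and (159,262), tray2 at (471,271) and (527,266). The tin, mug and bowl are unmoved, and the gripper is clear. I'm handing in.

```bash
python3 -c "
from cell import ticket
print(ticket.job_done())"
```

```text
the job is handed in; nothing more can be done
None
```

Both kits are made up, and I handed the job in after about 40 s of the 115 s allowed; the hand-in gives no verdict.

- **Candlestick kit:** the pale square blank lies in the long compartment. The four-prong drive and the brass cup stand in the two small ones.
- **Tealight kit:** the round blank and the screw chuck stand one in each compartment.
- **How they were set down:** I lowered each part until the wrist force showed contact, then released it. The highest force I read was about 13 N.

My last top-camera measurement, in each tray's own frame:

| Part | x, y (mm) | Off compartment centre |
|---|---|---|
| Square blank | 0, -50 | 2 mm |
| Prong drive | 49, 43 | 2 mm |
| Candle cup | -49, 45 | under 1 mm |
| Round blank | 50, 1 | 1.5 mm |
| Screw chuck | -53, 0 | 2 mm |

- **Height and tilt:** the part tops are where they should be for parts standing on the tray floors, within about 2 mm of depth noise. I judged uprightness from the pictures and did not measure angles.
- **Bystanders:** the wax tin, mug and bowl measured within 1 mm of where they started.
- **Disagreements:** the network scored the green look-alike higher than the pale blank, so I chose by colour. It also could not tell the two trays apart, so I identified them by their compartments. No final check failed.

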